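# Close up the portable inspection unit

## Task

The inspection is finished, so close up the portable inspection unit: fold its upright screen forward until it lies flat down in the case, and only then swing the open lid over and lower it, without a slam, until it is fully shut. Push with the fingertips or the outside of the fingers and take neither the screen nor the lid between them. Leave the case standing where it is, and do not disturb the things around it.

Things in the scene. Friction and masses are not known exactly. Their poses are not given: they have to be found in the camera images.
- case: grey plastic case of the inspection unit, 230 mm deep (x), 290 mm wide (y), about 4.4 kg, loose on rubber feet. Origin: centre of its underside, on the bench. x points from the front (open latches, a handle sticking out 28 mm) to the back, where the lid is hinged; z up. Rim 90 mm, control deck inside 59 mm above the bench.
- screen (a joint): angle of the flip-up screen, rad: 0 = folded flat, free edge forward (its stop); 1.57 = upright; starts at 1.3 to 1.7. Black slab 185 mm wide, 18 mm thick, from 6 to 128 mm from its hinge axis; glass faces the front when upright; the back face is 12 mm from the axis. A stiff hinge (0.4 N m) holds it at any angle. Folded, its back is 81 mm above the bench.
- screen_edge (a point): middle of the screen's free edge (in width and thickness), 128 mm from the hinge axis. Axes turn with the screen: x from the free edge towards the hinge, y along the hinge (as the case's y), z out of its back face, which is 9 mm from here.
- screen_hinge (a point): middle of the screen's hinge axis: 30 mm behind the middle of the case, 69 mm above the bench. Axes as screen_edge.
- lid (a joint): angle of the lid, rad: 0 = fully shut, rim on rim (its stop); starts open, leaning back, at 1.85 to 2.15. Grey shell 230 x 290 mm, 40 mm deep, smooth outside, hollow on the side that faces the screen (5 mm walls). A stiff hinge (0.7 N m) holds it at any angle, so it does not fall and must be pushed all the way to its stop.
- lid_edge (a point): middle of the lid's free edge (in width and in its 40 mm depth), 230 mm from the hinge axis. Axes turn with the lid: x from the free edge towards the hinge, y along the hinge (as the case's y), z out of its outer face, which is 20 mm from here. Shut, the outer face is 131 mm above the bench.
- lid_hinge (a point): middle of the lid's hinge axis, at the bottom back edge of the lid, 115 mm behind the middle of the case and 91 mm above the bench; the lid's outer face lies 40 mm from this axis. Axes as lid_edge.
- casting: bystander: die-cast aluminium housing, an open box with screw bosses, 158 mm x 134 mm, 60 mm high, in front of the case. Origin: centre of its underside.
- can: bystander: standing spray can, 52 mm in diameter, 150 mm high, beside the case on its -y side. Origin: centre of its underside.
- torch: bystander: dark metal inspection torch standing on its head, 32 mm in diameter at the foot, 128 mm high, beside the case on its -y side. Origin: centre of its underside.
- screwdriver: bystander: screwdriver with a black handle, 180 mm long, lying in front of the case. Origin: on the bench under its middle; its x runs along it, from handle to tip.

How it is judged:
By the outcome, as a careful person would: the job done as asked, in the order asked, and still so for the second after the job is handed in, with the robot touching nothing.
It also fails if it takes over 64 s, if anything falls off the work surface, if the arm or the gripper's body presses on something with over 40 N, if the wrist force passes 120 N, or if a joint passes its speed limit or range.

## Robot

A 6-joint arm with a two-finger parallel gripper is mounted at the origin on the work surface. World frame = base frame: x ahead of the robot, y to its left, z up, the work surface at z = 0. Lengths are in m, angles in degrees, forces in N, time in s.
With the tool pointing down it reaches from about 0.4 to 0.825 m from the base axis. Payload 7 kg.
Tool frame: the origin (TCP) lies midway between the tips of the shut fingers; the grasp point (between the pads) lies 19 mm behind it (r.hold_point_z is the distance from the TCP to the grasp point, in m); x points along the fingers, y is the direction in which the jaws open and shut, and the axes are right-handed (so a half turn about x gives the same grasp; the last joint's range is limited). The gripper opens to 88 mm and grips with 3 to 60 N. Pads are 19 mm wide; open, the fingers measure 130 mm over their backs; the gripper's body (78 mm by 193 mm) begins 47 mm behind the grasp point.
Start: joints at [-58.379, 20.546, 0.682, 0, -70.136, -16.507], TCP at [0.176, -0.652, 0.227] pointing down, gripper open.
Joint ranges: [-176.03, 176.03], [-82.01, 121.73], [-58.28, 71.71], [-173.87, 95.51], [-174.79, -0.11], [-173.66, 173.66]. Speed limits (degrees/s): [136.94, 136.94, 172.46, 180, 180, 180].

## Interface

Orientations are given as [roll, pitch, yaw] about the fixed x, y, z axes, in that order (R = Rz(yaw) Ry(pitch) Rx(roll)).
In Python, from plant import r, viewer, order gives the robot as it stands. The module is installed in compiled form; this text tells all that it offers.
- The arm moves only by the shell command python3 -m creep 'ROWS' [FORCE]. ROWS is JSON, a list of rows, each an object of numbers: "ax", "ay", "az": the turn, a rotation vector about the tool's x, y, z in degrees; "tx", "ty", "tz": the shift along the tool's x, y, z in m; "fingers": the finger opening in m, from 0 to 0.0876. A call has 1 to 5 rows; each row is the pose to reach, as a shift and turn from the pose commanded when the call began, along the tool's axes at that moment; what a row does not reach only later rows make up. A row lasts 1/10 s, in which the tool goes at most 50 mm and 8.59 degrees, less where a joint would pass 70% of its speed; a pose out of reach is approached as far as the arm can. A call with a gripper value outside its range is refused whole. The fingers move at their own pace and stop on an object; FORCE is the grip in N (left out, the last holds). Time passes only in rows, so rows that repeat a pose let the fingers close. It gives the time, the measured TCP pose, the force and the opening at its end, in the units of the state.
- r.get_state(): the state, without advancing time (a new reading comes with each control period).
- viewer.capture(name): name is "scene" or "top" or "wrist"; returns a dict with "pixels" (420x560x3 uint8, blue, green, red), "depth" (420x560 float32, m along the optical axis (not along the pixel's ray), 0 where there is no reading), "fx", "fy", "cx", "cy" (pixels), "k1" (the pictures are not rectified: a ray, as slopes to the right and down, at radius r is drawn at 1 + k1 r^2 times it, then the intrinsics apply), "rvec" (rotation vector, rad) and "tvec" (3), from world to camera coordinates, as OpenCV has them; the wrist camera has in their place "T_tool_cam" (4x4, takes a point from camera to tool coordinates, whose origin is the TCP and whose axes are the tool frame's). Camera axes: x right, y down, z forward; pixel columns grow to the right and rows downward; lengths in m; the calibration is good to about 2 mm. A picture is of the moment at which its call begins: read the wrist's pose just before it.
- order.close_job(): hands the job in, once; it reports no verdict.
The state is a dict: "time_s": time; "joints": joint angles; "qd": joint speeds; "joint_torque": joint torques, N m; "tcp_pos": TCP position; "eef_rot": TCP orientation; "contact_force": force on the tool from outside, world axes, zero at the start; "moment": the same for the moment, N m; "gripper_width": finger opening in m.
Only numpy, scipy, OpenCV 4.12 (cv2) and the standard library are available. Lean on these libraries where they do the work, as an engineer would, in place of code of your own. Each camera call takes 0.05 s, during which the arm holds its last target.

## Working session

There is one attempt and no reset: what is moved stays moved. The work goes in short steps, Python scripts to look and compute and a shell command to move; the robot and the scene stay as the last step left them, time stands still between calls to the robot, and variables do not carry over. Pictures are saved under pics/ and viewed, and the job is handed in when it is done.

```bash
ls; mkdir -p pics
python3 - <<'E'
from plant import r, viewer
import cv2
print(r.get_state())
for n in ("scene","top"):
    c=viewer.capture(n); cv2.imwrite(f"pics/{n}1.png",c["pixels"]); print({k:v for k,v in c.items() if k not in("pixels","depth")})
E
```

```text
pics
{'time_s': 0.0, 'joints': array([-5.83776877e+01,  2.05923154e+01,  6.33077928e-01, -2.11317256e-02,
       -7.01368140e+01, -1.65063817e+01]), 'qd': array([ 0.00216603,  0.03705619, -0.04862622, -0.06826333,  0.04665244,
        0.0224735 ]), 'joint_torque': array([ 7.59967352e-04, -5.82717168e+01,  2.93048912e+01,  6.99686229e+00,
        6.63730607e-03, -1.76099911e-04]), 'tcp_pos': array([ 0.17585984, -0.65116553,  0.2256043 ]), 'eef_rot': array([ 94.82302103,  89.90191512, 109.93175498]), 'contact_force': array([1.64888956e+00, 3.57936448e-01, 8.76087706e-04]), 'moment': array([-0.00013674,  0.06311974,  0.0264947 ]), 'gripper_width': 0.08764407632827644}
{'fx': 498.7575201996805, 'fy': 498.7575201996805, 'cx': 277.00736915491535, 'cy': 203.98121687132453, 'k1': -0.04135377653701575, 'rvec': array([ 2.62387959, -1.10625511,  0.16966309]), 'tvec': array([-0.45445166,  0.32540564,  0.90153809])}
{'fx': 530.5330099742962, 'fy': 530.5330099742962, 'cx': 281.6158671420797, 'cy': 212.54688401637844, 'k1': 0.044527898732043804, 'rvec': array([ 2.23470826, -2.20004846,  0.0675671 ]), 'tvec': array([-0.14173326,  0.52771271,  1.06972482])}
```

View pics/scene1.png

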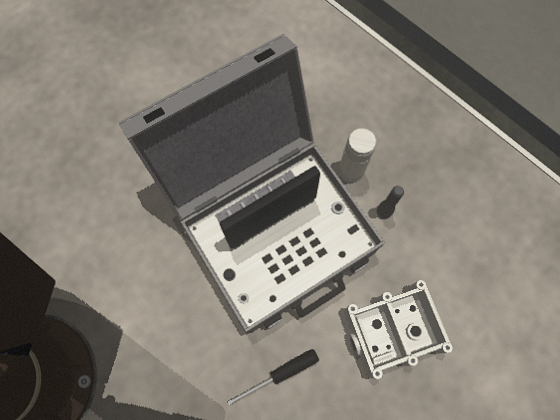

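View pics/top1.png

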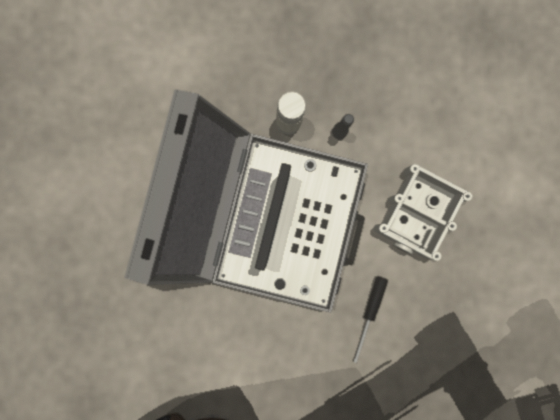

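The scene picture shows the case mid-frame with the lid open (free edge from about (125,130) to (292,42)) and the screen upright at (222,245)–(318,175). The top picture shows the deck corners near (252,138), (366,163), (330,308) and (215,282), and the screen's top edge from (286,165) to (262,268).

```bash
cat > h.py <<'E'
import numpy as np, cv2
from scipy.spatial.transform import Rotation as Ro
def ray(c,uv):
    uv=np.atleast_2d(np.float64(uv)); d=(uv-[c['cx'],c['cy']])/[c['fx'],c['fy']]
    s=d.copy()
    for _ in range(20): s=d/(1+c['k1']*(s**2).sum(1,keepdims=True))
    return np.c_[s,np.ones(len(s))]
def pose(c):
    R=Ro.from_rotvec(c['rvec']).as_matrix(); return R,c['tvec']
def wpts(c,uv):
    uv=np.atleast_2d(uv); R,t=pose(c); z=c['depth'][uv[:,1].astype(int),uv[:,0].astype(int)].astype(float)
    return (ray(c,uv)*z[:,None]-t)@R
def cloud(c):
    H,W=c['depth'].shape; u,v=np.meshgrid(np.arange(W),np.arange(H)); uv=np.c_[u.ravel(),v.ravel()]
    p=wpts(c,uv); p[c['depth'].ravel()==0]=np.nan; return p.reshape(H,W,3)
def plane(c,uv,z):
    R,t=pose(c); o=-R.T@t; d=ray(c,uv)@R; return o+d*((z-o[2])/d[:,2])[:,None]
E
python3 - <<'E'
from h import *
from plant import r,viewer
np.set_printoptions(precision=4,suppress=True)
T=viewer.capture("top");S=viewer.capture("scene")
pt=cloud(T);ps=cloud(S)
print("deck corners top rim z .09",plane(T,[(252,136),(367,163),(330,310),(214,283)],.09))
for n,p,uvs in (("top",pt,[(50,50),(320,190),(300,270),(274,215),(283,180),(266,255),(165,180),(292,105),(345,125),(347,120)]),("scene",ps,[(250,290),(270,215),(230,120),(200,90),(361,135),(397,190)])):
    for u,v in uvs: print(n,(u,v),p[v,u])
for p,n in((pt,"top"),(ps,"scene")):
    h=p[...,2]; im=np.clip(np.nan_to_num(h)*255/.4,0,255).astype(np.uint8); cv2.imwrite(f"pics/h_{n}.png",cv2.applyColorMap(im,cv2.COLORMAP_JET))
np.savez("clouds.npz",pt=pt,ps=ps,it=T['pixels'],isc=S['pixels'])
E
```

```text
deck corners top rim z .09 [[ 0.6711 -0.0731  0.09  ]
 [ 0.6239 -0.2921  0.09  ]
 [ 0.3456 -0.225   0.09  ]
 [ 0.3933 -0.0069  0.09  ]]
top (50, 50) [0.8517 0.3401 0.0029]
top (320, 190) [ 0.5734 -0.2064  0.0596]
top (300, 270) [ 0.4171 -0.1697  0.0562]
top (274, 215) [ 0.5192 -0.1157  0.1958]
top (283, 180) [ 0.5784 -0.13    0.1984]
top (266, 255) [ 0.4518 -0.1033  0.1984]
top (165, 180) [0.5651 0.0471 0.3041]
top (292, 105) [ 0.717  -0.1453  0.1514]
top (345, 125) [ 0.6892 -0.2448  0.1214]
top (347, 120) [ 0.6969 -0.2472  0.1289]
scene (250, 290) [ 0.3984 -0.1788  0.0596]
scene (270, 215) [ 0.5073 -0.1238  0.1399]
scene (230, 120) [0.5629 0.0222 0.2148]
scene (200, 90) [0.5398 0.0507 0.3043]
scene (361, 135) [ 0.7243 -0.1379  0.15  ]
scene (397, 190) [ 0.6988 -0.2494  0.1278]
```

```bash
python3 -c "
import cv2,numpy as np
a=cv2.imread('pics/h_top.png');b=cv2.imread('pics/h_scene.png');cv2.imwrite('pics/hh.png',cv2.resize(np.vstack([a,b]),(450,600)))"
```

```text
(no output)
```

View pics/hh.png

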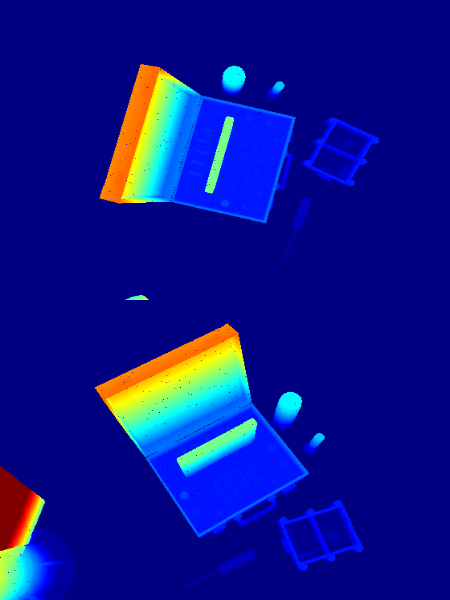

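Run:
```python
from h import *
np.set_printoptions(precision=4,suppress=True)
d=np.load("clouds.npz")
P=np.vstack([d['pt'].reshape(-1,3),d['ps'].reshape(-1,3)]);P=P[np.isfinite(P[:,0])]
c0=np.array([.5085,-.149]); 
t=d['pt'].reshape(-1,3);s=d['ps'].reshape(-1,3)
for nm,Q in(("top",t),("scene",s)):
    m=(abs(Q[:,2]-.090)<.004)&(np.hypot(*(Q[:,:2]-c0).T)<.21)
    R=cv2.minAreaRect(np.float32(Q[m][:,:2])); print(nm,m.sum(),R)
yaw=np.radians(77.8)
for it in range(1):
    X=np.array([np.cos(yaw),np.sin(yaw)]);Y=np.array([-X[1],X[0]])
    for nm,Q in(("top",t),("scene",s)):
        q=np.c_[(Q[:,:2]-c0)@X,(Q[:,:2]-c0)@Y,Q[:,2]]
        m=(abs(q[:,2]-.09)<.004)&(abs(q[:,0])<.125)&(abs(q[:,1])<.16)
        print(nm,"rim ext",np.percentile(q[m],[0.5,99.5],axis=0).ravel())
        # screen
        m=(q[:,2]>.11)&(abs(q[:,0]+.03-.06)<.07)&(abs(q[:,1])<.11)
        w=q[m]; 
        print("screen n",m.sum(),"ext",np.percentile(w,[1,99],axis=0))
        for zz in np.arange(.11,.2,.01):
            k=w[abs(w[:,2]-zz)<.004]
            if len(k)>5: print(round(zz,3),len(k),np.percentile(k[:,0],[5,50,95]))
        m=(w[:,2]>.19); 
        if m.sum()>10: print("top edge dir deg",np.degrees(np.polyfit(w[m][:,1],w[m][:,0],1)[0]), "ext",np.percentile(w[m],[1,99],axis=0))
        l=q[(q[:,0]>.08)&(abs(q[:,1])<.16)&(q[:,2]>.1)]
        print("lid ext",np.percentile(l,[1,99],axis=0))
        e=l[(l[:,2]>.285)]; print("lid edge face",np.percentile(e,[.5,50,99.5],axis=0)); 
        for xx in np.arange(.1,.28,.02):
            k=l[(abs(l[:,0]-xx)<.003)&(abs(l[:,1])<.1)]
            if len(k)>5: print(round(xx,3),len(k),np.percentile(k[:,2],[5,50,95]))
```

```text
top 2809 ((0.5421647429466248, -0.1370110660791397), (0.2674839198589325, 0.34932252764701843), 76.52396392822266)
scene 3297 ((0.5433928966522217, -0.13808417320251465), (0.26925089955329895, 0.3483700156211853), 76.45054626464844)
top rim ext [-0.116  -0.1464  0.0862  0.1248  0.1457  0.094 ]
screen n 1231 ext [[ 0.0256 -0.0911  0.1534]
 [ 0.0464  0.0889  0.2011]]
0.19 64 [0.0256 0.0277 0.0454]
top edge dir deg 1.2618355815942754 ext [[ 0.0264 -0.0912  0.1909]
 [ 0.0464  0.0889  0.2011]]
lid ext [[ 0.1381 -0.1458  0.103 ]
 [ 0.226   0.1376  0.3109]]
lid edge face [[ 0.1829 -0.1478  0.2922]
 [ 0.2058 -0.003   0.3043]
 [ 0.2285  0.1383  0.3122]]
0.12 6 [0.1002 0.1003 0.1006]
0.14 48 [0.1003 0.102  0.1072]
0.16 524 [0.1402 0.1512 0.1622]
0.18 661 [0.1994 0.211  0.2218]
0.2 552 [0.3023 0.3065 0.3108]
0.22 497 [0.2972 0.2995 0.3022]
scene rim ext [-0.1167 -0.1462  0.0861  0.1248  0.1442  0.094 ]
screen n 2721 ext [[ 0.0227 -0.0907  0.1116]
 [ 0.0438  0.0888  0.1992]]
0.11 62 [0.0224 0.0242 0.0265]
0.12 134 [0.0227 0.0244 0.0271]
0.13 130 [0.0229 0.0245 0.0272]
0.14 138 [0.0231 0.0248 0.0275]
0.15 144 [0.0231 0.0249 0.0273]
0.16 137 [0.0237 0.025  0.0277]
0.17 144 [0.0235 0.0253 0.0278]
0.18 144 [0.0241 0.0255 0.0283]
0.19 239 [0.0243 0.0263 0.0395]
top edge dir deg 1.1175610165645107 ext [[ 0.0249 -0.0914  0.1903]
 [ 0.0445  0.0875  0.1996]]
lid ext [[ 0.1371 -0.1458  0.103 ]
 [ 0.2236  0.1377  0.3093]]
lid edge face [[ 0.181  -0.1486  0.2894]
 [ 0.2023  0.001   0.3038]
 [ 0.2273  0.139   0.3105]]
0.14 178 [0.1004 0.1044 0.1116]
0.16 823 [0.1442 0.1564 0.1685]
0.18 964 [0.204  0.2159 0.2278]
0.2 1184 [0.2631 0.2748 0.3079]
0.22 352 [0.2962 0.2981 0.3   ]
```

```bash
cat >> h.py <<'E'
yaw=np.radians(76.55); X=np.array([np.cos(yaw),np.sin(yaw),0]);Y=np.array([-X[1],X[0],0]);Z=np.array([0,0,1.])
C=np.array([.5085,-.149,0])
def tocase(p): return np.array([X,Y,Z])@(np.asarray(p)-C)
def st():
    from plant import r
    s=r.get_state(); R=Ro.from_euler('xyz',s['eef_rot'],degrees=True).as_matrix()
    return s,R
E
python3 - <<'E'
from h import *
np.set_printoptions(precision=4,suppress=True)
d=np.load("clouds.npz")
for nm in("pt","ps"):
    Q=d[nm].reshape(-1,3);q=(Q-C)@np.array([X,Y,Z]).T
    m=(abs(q[:,2]-.09)<.003)&(abs(q[:,0])<.125)&(abs(q[:,1])<.16)
    f=m&(q[:,0]<-.1)&(abs(q[:,1])<.12); k=np.polyfit(q[f][:,1],q[f][:,0],1)
    print(np.percentile(q[m],[0.5,99.5],axis=0).ravel(),"front rim",np.degrees(k[0]),k[1])
    w=q[(q[:,2]>.19)&(abs(q[:,0]-.035)<.04)&(abs(q[:,1])<.11)]; print("scr",np.polyfit(w[:,1],w[:,0],1),np.percentile(w,[1,50,99],axis=0))
    l=q[(q[:,2]>.285)&(q[:,0]>.15)&(abs(q[:,1])<.2)]; print("lid",np.polyfit(l[:,1],l[:,0],1),np.percentile(l,[1,99],axis=0))
s,R=st(); print(R); print(tocase(s['tcp_pos']))
for g in(1,-1):
    Rt=np.c_[-Z,g*Y,g*X]; print(g,np.degrees(Ro.from_matrix(R.T@Rt).as_rotvec()), R.T@(C+.067*X+.27*Z-s['tcp_pos']))
E
```

```text
[-0.1139 -0.145   0.0871  0.1244  0.1445  0.093 ] front rim -0.056880690276525654 -0.1110895575344917
scr [0.0004 0.0364] [[ 0.0272 -0.0905  0.1909]
 [ 0.0364 -0.0001  0.1975]
 [ 0.0454  0.0899  0.2011]]
lid [0.0023 0.206 ] [[ 0.1866 -0.1423  0.2951]
 [ 0.2261  0.1417  0.3116]]
[-0.1152 -0.1456  0.087   0.1248  0.1427  0.0929] front rim -0.24667961691876422 -0.11215145637681978
scr [-0.0021  0.0341] [[ 0.0255 -0.0906  0.1903]
 [ 0.0338  0.0008  0.1965]
 [ 0.044   0.0883  0.1996]]
lid [0.0011 0.2031] [[ 0.184  -0.1432  0.2934]
 [ 0.225   0.1424  0.3102]]
[[-0.0004 -0.2607  0.9654]
 [ 0.001   0.9654  0.2607]
 [-1.      0.001  -0.0001]]
[-0.566   0.2066  0.226 ]
1 [-61.44     0.0264  -0.056 ] [-0.0436  0.4572  0.4841]
-1 [118.56    -0.0642  -0.0303] [-0.0436  0.4572  0.4841]
```

```bash
python3 -m creep '[{"tx":-0.05,"ax":-8,"fingers":0},{"tx":-0.05,"ax":-16,"fingers":0},{"tx":-0.05,"ax":-24,"fingers":0},{"tx":-0.05,"ax":-32,"fingers":0},{"tx":-0.05,"ax":-40,"fingers":0}]' 20
python3 -m creep '[{"ax":-8,"fingers":0},{"ax":-16,"fingers":0},{"ax":-21.4,"fingers":0},{"ax":-21.4,"fingers":0},{"ax":-21.4,"fingers":0}]'
python3 - <<'E'
from h import *
s,R=st(); np.set_printoptions(precision=4,suppress=True)
print(R@np.eye(3),tocase(s['tcp_pos']),s['gripper_width'],s['joints'])
E
```

```text
[[-0.0004 -0.2607  0.9654]
 [ 0.001   0.9654  0.2607]
 [-1.      0.001  -0.0001]] [-0.566   0.2066  0.226 ] 0.08737007727710973 [-58.379   20.5763   0.6558  -0.012  -70.1374 -16.5068]invalid input
invalid input
```

```bash
python3 -m creep '[{"ax":-8,"ay":0,"az":0,"tx":-0.05,"ty":0,"tz":0,"fingers":0},{"ax":-16,"ay":0,"az":0,"tx":-0.05,"ty":0,"tz":0,"fingers":0},{"ax":-24,"ay":0,"az":0,"tx":-0.05,"ty":0,"tz":0,"fingers":0},{"ax":-32,"ay":0,"az":0,"tx":-0.05,"ty":0,"tz":0,"fingers":0},{"ax":-40,"ay":0,"az":0,"tx":-0.05,"ty":0,"tz":0,"fingers":0}]' 20
```

```text
time_s: 0.7
tcp_pos: [0.176, -0.6515, 0.2764]
eef_rot: [28.3, 90.0, 83.7]
contact_force: [-0.5, 0.0, 0.2]
gripper_width: 0.0532
```

```bash
python3 -m creep '[{"ax":-8,"ay":0,"az":0,"tx":0,"ty":0,"tz":0,"fingers":0},{"ax":-16,"ay":0,"az":0,"tx":0,"ty":0,"tz":0,"fingers":0},{"ax":-21.4,"ay":0,"az":0,"tx":0,"ty":0,"tz":0,"fingers":0},{"ax":-21.4,"ay":0,"az":0,"tx":0,"ty":0,"tz":0,"fingers":0}]'
cat > now.py <<'E'
from h import *
s,R=st(); np.set_printoptions(precision=4,suppress=True)
print("t",s['time_s'],"case",tocase(s['tcp_pos']),"w",s['gripper_width'],"j",s['joints'],"F",np.array([X,Y,Z])@s['contact_force'])
print("err deg",np.degrees(Ro.from_matrix(R.T@np.c_[-Z,Y,X]).as_rotvec()))
E
python3 now.py
```

```text
time_s: 1.1
tcp_pos: [0.176, -0.6515, 0.2763]
eef_rot: [29.0, 90.0, 105.6]
contact_force: [-0.5, -0.3, 0.0]
gripper_width: 0.0216
t 1.1 case [-0.5661  0.2065  0.2763] w 0.021626621409438423 j [-58.3781  19.1687   5.1009  -0.0074 -75.9571  44.9678] F [-0.4288  0.4071  0.0045]
err deg [ 0.0379  0.0227 -0.0126]
```

```bash
python3 -m creep '[{"ax":0,"ay":0,"az":0,"tx":0,"ty":-0.015,"tz":0.045,"fingers":0},{"ax":0,"ay":0,"az":0,"tx":0,"ty":-0.03,"tz":0.09,"fingers":0},{"ax":0,"ay":0,"az":0,"tx":0,"ty":-0.045,"tz":0.135,"fingers":0},{"ax":0,"ay":0,"az":0,"tx":0,"ty":-0.06,"tz":0.18,"fingers":0},{"ax":0,"ay":0,"az":0,"tx":0,"ty":-0.075,"tz":0.225,"fingers":0}]'
python3 -m creep '[{"ax":0,"ay":0,"az":0,"tx":0,"ty":-0.015,"tz":0.045,"fingers":0},{"ax":0,"ay":0,"az":0,"tx":0,"ty":-0.03,"tz":0.09,"fingers":0},{"ax":0,"ay":0,"az":0,"tx":0,"ty":-0.045,"tz":0.135,"fingers":0},{"ax":0,"ay":0,"az":0,"tx":0,"ty":-0.06,"tz":0.18,"fingers":0},{"ax":0,"ay":0,"az":0,"tx":0,"ty":-0.075,"tz":0.225,"fingers":0}]'
python3 now.py
```

```text
time_s: 1.6
tcp_pos: [0.3019, -0.4487, 0.2766]
eef_rot: [-104.5, 90.0, -28.2]
contact_force: [2.0, 0.1, 0.5]
gripper_width: 0.0003
time_s: 2.1
tcp_pos: [0.4274, -0.2472, 0.2769]
eef_rot: [-84.3, 90.0, -8.0]
contact_force: [0.8, -0.7, -0.1]
gripper_width: 0.0003
t 2.1 case [-0.1144  0.0561  0.2769] w 0.00033445456833986116 j [ -7.1843   1.3711 -16.8934   0.0007 -71.6896  -6.4917] F [-0.4746 -0.9283 -0.1419]
err deg [-0.2258  0.0045  0.0457]
```

```bash
python3 -m creep '[{"ax":0,"ay":0,"az":0,"tx":0,"ty":-0.013,"tz":0.045,"fingers":0},{"ax":0,"ay":0,"az":0,"tx":0,"ty":-0.026,"tz":0.09,"fingers":0},{"ax":0,"ay":0,"az":0,"tx":0,"ty":-0.04,"tz":0.135,"fingers":0},{"ax":0,"ay":0,"az":0,"tx":0,"ty":-0.056,"tz":0.184,"fingers":0},{"ax":0,"ay":0,"az":0,"tx":0,"ty":-0.056,"tz":0.184,"fingers":0}]'
python3 now.py
python3 - <<'E'
from plant import viewer
import cv2
cv2.imwrite("pics/s2.png",viewer.capture("scene")["pixels"]);cv2.imwrite("pics/w2.png",viewer.capture("wrist")["pixels"])
E
```

```text
time_s: 2.6
tcp_pos: [0.5264, -0.0791, 0.2761]
eef_rot: [-1.0, 90.0, 75.5]
contact_force: [-0.5, -0.2, -0.9]
gripper_width: 0.0005
t 2.6 case [ 0.0721 -0.0012  0.2761] w 0.0005093850272045128 j [ 12.5574   5.3225 -12.7268  -0.0152 -71.9433 -25.9909] F [-0.3351  0.4427 -0.9204]
err deg [0.0118 0.0162 0.0003]
```

View pics/s2.png

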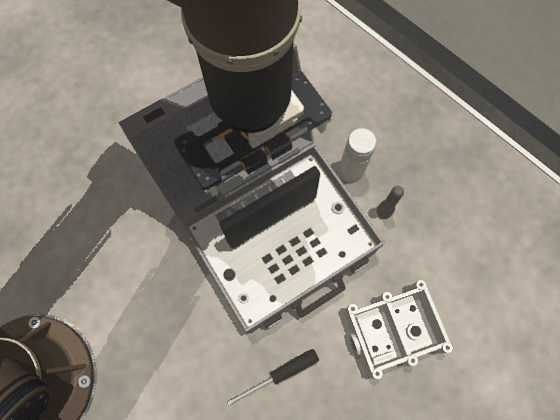

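View pics/w2.png

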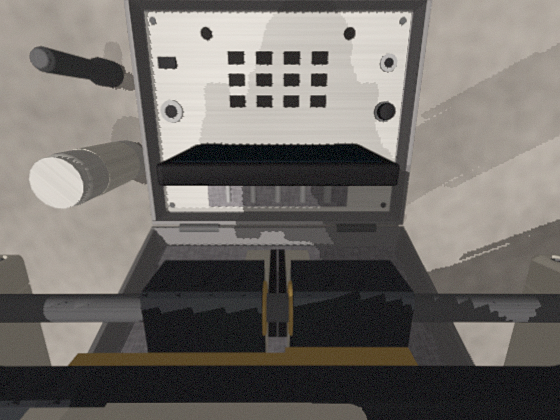

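The scene picture shows the gripper over the gap behind the screen. In the wrist picture the shut fingers at (278,290) are behind the screen, whose back top edge runs from (160,175) to (398,175). Next I lower the fingers behind it.

```bash
python3 -m creep '[{"ax":0,"ay":0,"az":0,"tx":0.03,"ty":0,"tz":0,"fingers":0},{"ax":0,"ay":0,"az":0,"tx":0.06,"ty":0,"tz":0,"fingers":0},{"ax":0,"ay":0,"az":0,"tx":0.085,"ty":0,"tz":0,"fingers":0},{"ax":0,"ay":0,"az":0,"tx":0.098,"ty":0,"tz":0,"fingers":0},{"ax":0,"ay":0,"az":0,"tx":0.098,"ty":0,"tz":0,"fingers":0}]'
python3 now.py
python3 - <<'E'
from plant import viewer
import cv2
c=viewer.capture("wrist"); print(c["T_tool_cam"])
import math
# screen path: contact edge r=.11
for d in (92,85,80,70,60,50,40,30,20,10,5,0):
    t=math.radians(d);r_=.110
    print(d, "edge", round(.03-r_*math.cos(t)+.012*math.sin(t),4), round(.069+r_*math.sin(t)+.012*math.cos(t),4))
E
```

```text
time_s: 3.2
tcp_pos: [0.5228, -0.0841, 0.1772]
eef_rot: [111.7, 89.8, -171.9]
contact_force: [0.3, 0.8, 0.2]
gripper_width: 0.0008
t 3.2 case [0.0664 0.0012 0.1772] w 0.0008132377851457987 j [ 12.0838   9.2293 -21.5614  -0.0143 -59.3856 -25.6923] F [ 0.8448 -0.1114  0.2011]
err deg [-0.1658 -0.0651 -0.1643]
[[ 2.88020732e-04 -3.01512960e-01  9.53462035e-01 -1.57705615e-01]
 [ 9.99999940e-01 -9.79970620e-05 -3.33068426e-04  5.12628649e-04]
 [ 1.93860925e-04  9.53462073e-01  3.01512914e-01 -8.31248569e-02]
 [ 0.00000000e+00  0.00000000e+00  0.00000000e+00  1.00000000e+00]]
92 edge 0.0458 0.1785
85 edge 0.0324 0.1796
80 edge 0.0227 0.1794
70 edge 0.0037 0.1765
60 edge -0.0146 0.1703
50 edge -0.0315 0.161
40 edge -0.0466 0.1489
30 edge -0.0593 0.1344
20 edge -0.0693 0.1179
10 edge -0.0762 0.0999
5 edge -0.0785 0.0905
0 edge -0.08 0.081
```

```bash
python3 -m creep '[{"ax":0,"ay":0,"az":0,"tx":0,"ty":0,"tz":-0.007,"fingers":0},{"ax":0,"ay":0,"az":0,"tx":0,"ty":0,"tz":-0.014,"fingers":0},{"ax":0,"ay":0,"az":0,"tx":0,"ty":0,"tz":-0.02,"fingers":0},{"ax":0,"ay":0,"az":0,"tx":0,"ty":0,"tz":-0.027,"fingers":0},{"ax":0,"ay":0,"az":0,"tx":0,"ty":0,"tz":-0.034,"fingers":0}]'
python3 now.py
python3 - <<'E'
from plant import viewer
import cv2
cv2.imwrite("pics/s3.png",viewer.capture("scene")["pixels"]);cv2.imwrite("pics/w3.png",viewer.capture("wrist")["pixels"])
E
```

```text
time_s: 3.75
tcp_pos: [0.517, -0.1166, 0.1794]
eef_rot: [-72.2, 89.9, 4.3]
contact_force: [2.0, 2.7, 1.3]
gripper_width: 0.0005
t 3.75 case [ 0.0335 -0.0008  0.1794] w 0.0004592431590782414 j [  8.5088   8.9778 -21.5676   0.012  -59.3142 -21.9866] F [ 3.0529 -1.3362  1.3266]
err deg [-0.0216  0.0429  0.1341]
```

View pics/w3.png

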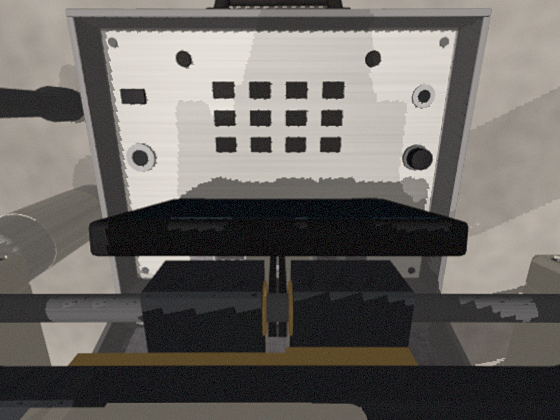

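In the wrist picture the screen's edge (90–467, 220–255) has come against the fingers at (278,260), and the 3 N reading is as expected. I follow the arc.

```bash
python3 -m creep '[{"ax":0,"ay":0,"az":0,"tx":0.001,"ty":0,"tz":-0.01,"fingers":0},{"ax":0,"ay":0,"az":0,"tx":0.003,"ty":0,"tz":-0.02,"fingers":0},{"ax":0,"ay":0,"az":0,"tx":0.0055,"ty":0,"tz":-0.0295,"fingers":0},{"ax":0,"ay":0,"az":0,"tx":0.009,"ty":0,"tz":-0.0385,"fingers":0},{"ax":0,"ay":0,"az":0,"tx":0.0135,"ty":0,"tz":-0.047,"fingers":0}]'
python3 now.py
```

```text
time_s: 4.35
tcp_pos: [0.5049, -0.1628, 0.1646]
eef_rot: [112.4, 90.0, -171.1]
contact_force: [2.2, 2.0, 0.4]
gripper_width: 0.0004
t 4.35 case [-0.0142  0.0003  0.1646] w 0.000387010249126159 j [  3.3288   9.9125 -22.542    0.002  -57.5627 -16.8295] F [ 2.4291 -1.666   0.4215]
err deg [-0.0497 -0.0066 -0.0159]
```

```bash
python3 -m creep '[{"ax":0,"ay":0,"az":0,"tx":0.0035,"ty":0,"tz":-0.008,"fingers":0},{"ax":0,"ay":0,"az":0,"tx":0.009,"ty":0,"tz":-0.0155,"fingers":0},{"ax":0,"ay":0,"az":0,"tx":0.0155,"ty":0,"tz":-0.023,"fingers":0},{"ax":0,"ay":0,"az":0,"tx":0.0225,"ty":0,"tz":-0.0295,"fingers":0},{"ax":0,"ay":0,"az":0,"tx":0.03,"ty":0,"tz":-0.0355,"fingers":0}]'
python3 now.py
```

```text
time_s: 4.85
tcp_pos: [0.4965, -0.1971, 0.1344]
eef_rot: [122.8, 90.0, -160.7]
contact_force: [-0.5, 0.4, 1.5]
gripper_width: 0.0004
t 4.85 case [-0.0496  0.0005  0.1344] w 0.00043039968237474263 j [ -0.605   12.0305 -24.3201   0.0169 -53.687  -12.8941] F [0.2811 0.5338 1.5214]
err deg [-0.0391 -0.0217 -0.0337]
```

```bash
python3 -m creep '[{"ax":0,"ay":0,"az":0,"tx":0.008,"ty":0,"tz":-0.0055,"fingers":0},{"ax":0,"ay":0,"az":0,"tx":0.0165,"ty":0,"tz":-0.01,"fingers":0},{"ax":0,"ay":0,"az":0,"tx":0.025,"ty":0,"tz":-0.014,"fingers":0},{"ax":0,"ay":0,"az":0,"tx":0.03,"ty":0,"tz":-0.0155,"fingers":0},{"ax":0,"ay":0,"az":0,"tx":0.0345,"ty":0,"tz":-0.017,"fingers":0}]'
python3 now.py
python3 -m creep '[{"ax":0,"ay":0,"az":0,"tx":0.004,"ty":0,"tz":-0.001,"fingers":0},{"ax":0,"ay":0,"az":0,"tx":0.008,"ty":0,"tz":-0.002,"fingers":0},{"ax":0,"ay":0,"az":0,"tx":0.011,"ty":0,"tz":-0.0025,"fingers":0},{"ax":0,"ay":0,"az":0,"tx":0.014,"ty":0,"tz":-0.003,"fingers":0},{"ax":0,"ay":0,"az":0,"tx":0.0165,"ty":0,"tz":-0.0035,"fingers":0}]'
python3 now.py
```

```text
time_s: 5.35
tcp_pos: [0.4927, -0.2132, 0.1]
eef_rot: [113.6, 90.0, -169.9]
contact_force: [-1.2, -0.3, 1.5]
gripper_width: 0.0009
t 5.35 case [-0.0662  0.0004  0.1   ] w 0.0009161085619726491 j [ -2.4632  14.5325 -26.3093   0.0139 -49.2053 -11.0364] F [-0.566   1.0972  1.4963]
err deg [-0.0405 -0.0194 -0.0443]
time_s: 5.85
tcp_pos: [0.4922, -0.2163, 0.0839]
eef_rot: [-21.2, 90.0, 55.3]
contact_force: [-0.3, 0.1, 1.1]
gripper_width: 0.0005
t 5.85 case [-0.0692  0.0002  0.0839] w 0.0004608200474841987 j [ -2.8262  15.7239 -27.2425  -0.006  -47.0308 -10.6496] F [0.0266 0.3083 1.1405]
err deg [-0.0299  0.0049  0.0019]
```

```bash
python3 -m creep '[{"ax":0,"ay":0,"az":0,"tx":0.0015,"ty":0,"tz":-0.0,"fingers":0},{"ax":0,"ay":0,"az":0,"tx":0.003,"ty":0,"tz":0,"fingers":0},{"ax":0,"ay":0,"az":0,"tx":0.003,"ty":0,"tz":0,"fingers":0}]'
python3 now.py;  python3 - <<'E'
from plant import viewer
import cv2
cv2.imwrite("pics/s4.png",viewer.capture("scene")["pixels"]);cv2.imwrite("pics/w4.png",viewer.capture("wrist")["pixels"])
E
```

```text
time_s: 6.15
tcp_pos: [0.4923, -0.2164, 0.0813]
eef_rot: [-126.0, 90.0, -49.5]
contact_force: [-2.4, -0.7, 3.1]
gripper_width: 0.0001
t 6.15 case [-0.0693  0.0001  0.0813] w 0.00014588736344367574 j [ -2.8273  15.9159 -27.4011   0.0135 -46.6738 -10.6547] F [-1.2168  2.1675  3.1159]
err deg [-0.0227 -0.008   0.0109]
```

View pics/w4.png

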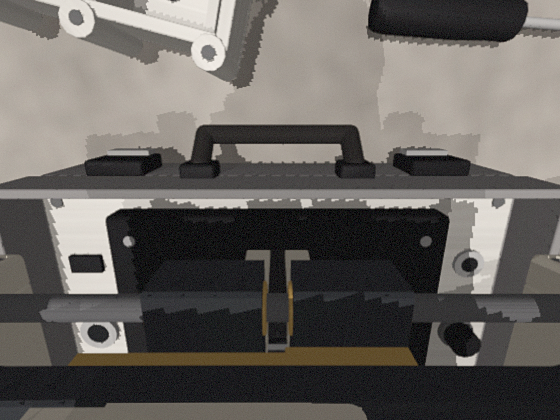

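View pics/s4.png

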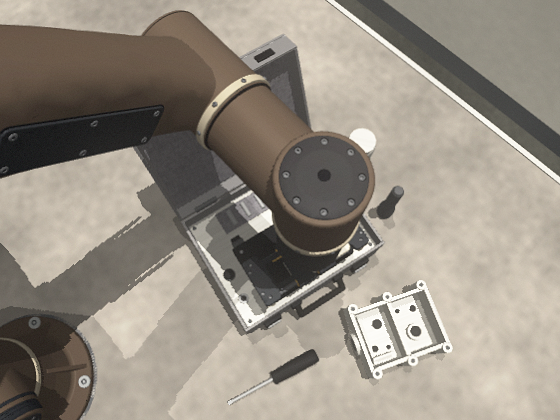

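The wrist picture shows the black screen flat in the deck (108–448, 208–370), and the scene shows the lid corner still at (292,42). I press a little more to be sure the screen is on its stop.

```bash
python3 -m creep '[{"ax":0,"ay":0,"az":0,"tx":0.001,"ty":0,"tz":0,"fingers":0},{"ax":0,"ay":0,"az":0,"tx":0.002,"ty":0,"tz":0,"fingers":0},{"ax":0,"ay":0,"az":0,"tx":0.002,"ty":0,"tz":0,"fingers":0}]'
python3 now.py
```

```text
time_s: 6.55
tcp_pos: [0.4924, -0.2165, 0.0811]
eef_rot: [-113.5, 89.9, -37.0]
contact_force: [-8.2, 3.3, 22.6]
gripper_width: 0.0002
t 6.55 case [-0.0694 -0.      0.0811] w 0.00020653895167392695 j [ -2.816   15.9164 -27.4534   0.0464 -46.5806 -10.6537] F [ 1.3226  8.7283 22.5802]
err deg [ 0.0122 -0.0239  0.055 ]
```

The TCP stopped at 81.1 mm with 22 N, so the screen is on its stop. I retreat upward and go over the lid.

```bash
python3 -m creep '[{"ax":0,"ay":0,"az":0,"tx":-0.02,"ty":0,"tz":0,"fingers":0},{"ax":0,"ay":0,"az":0,"tx":-0.06,"ty":0,"tz":0,"fingers":0},{"ax":0,"ay":0,"az":0,"tx":-0.105,"ty":0,"tz":0,"fingers":0},{"ax":0,"ay":0,"az":0,"tx":-0.15,"ty":0,"tz":0,"fingers":0},{"ax":0,"ay":0,"az":0,"tx":-0.195,"ty":0,"tz":0,"fingers":0}]'
python3 -m creep '[{"ax":0,"ay":0,"az":0,"tx":-0.04,"ty":0,"tz":0,"fingers":0},{"ax":0,"ay":0,"az":0,"tx":-0.08,"ty":0,"tz":0,"fingers":0},{"ax":0,"ay":0,"az":0,"tx":-0.12,"ty":0,"tz":0,"fingers":0},{"ax":0,"ay":0,"az":0,"tx":-0.12,"ty":0,"tz":0,"fingers":0}]'
python3 now.py
python3 - <<'E'
from h import *
from plant import viewer
np.set_printoptions(precision=4,suppress=True)
c=viewer.capture("scene");cv2.imwrite("pics/s5.png",c["pixels"]);t=viewer.capture("top");cv2.imwrite("pics/t5.png",t["pixels"]);
for nm,c in (("s",c),("t",t)):
    q=(cloud(c).reshape(-1,3)-C)@np.array([X,Y,Z]).T
    l=q[(q[:,2]>.285)&(q[:,2]<.33)&(q[:,0]>.15)&(abs(q[:,1])<.2)]
    if len(l): print("lid",len(l),np.percentile(l,[1,99],axis=0).ravel())
    k=q[(abs(q[:,0]+.04)<.05)&(abs(q[:,1])<.08)&(q[:,2]<.15)]; print("scr z",len(k),np.percentile(k[:,2],[5,50,95]))
E
```

```text
time_s: 7.05
tcp_pos: [0.4921, -0.2161, 0.2758]
eef_rot: [-40.7, 90.0, 35.9]
contact_force: [0.7, 0.6, -0.4]
gripper_width: 0.0001
time_s: 7.45
tcp_pos: [0.4941, -0.217, 0.4]
eef_rot: [-89.8, 89.4, -13.3]
contact_force: [-0.1, 0.8, -0.2]
gripper_width: 0.0005
t 7.45 case [-0.0695 -0.0018  0.4   ] w 0.0005421090490745469 j [ -2.8207   3.5697   0.8994   0.1016 -86.7821 -10.6527] F [ 0.7828  0.24   -0.2017]
err deg [-0.0182  0.0014  0.5569]
lid 3252 [ 0.1848 -0.0927  0.2949  0.2251  0.1427  0.3102]
scr z 2957 [0.0783 0.0809 0.0834]
lid 1130 [ 0.1837 -0.1442  0.2909  0.2257 -0.0798  0.312 ]Traceback (most recent call last):
  File "<stdin>", line 9, in <module>
    return _quantile_unchecked(
        a, q, axis, out, overwrite_input, method, keepdims, weights)
    return _ureduce(a,
                    func=_quantile_ureduce_func,
    ...<5 lines>...
                    overwrite_input=overwrite_input,
                    method=method)
    r = func(a, **kwargs)
    result = _quantile(arr,
                       quantiles=q,
    ...<2 lines>...
                       out=out,
                       weights=wgt)
    slices_having_nans = np.isnan(arr[-1, ...])
                                  ~~~^^^^^^^^^
IndexError: index -1 is out of bounds for axis 0 with size 0
```

View pics/s5.png

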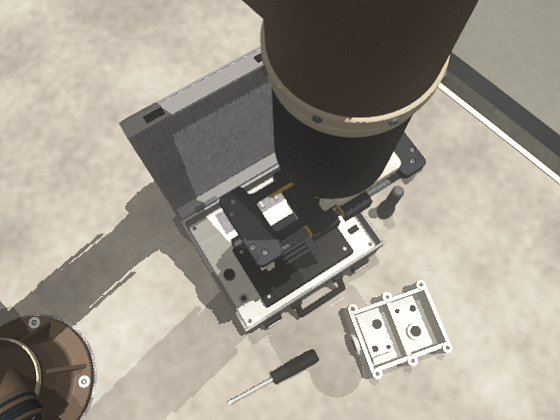

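View pics/t5.png

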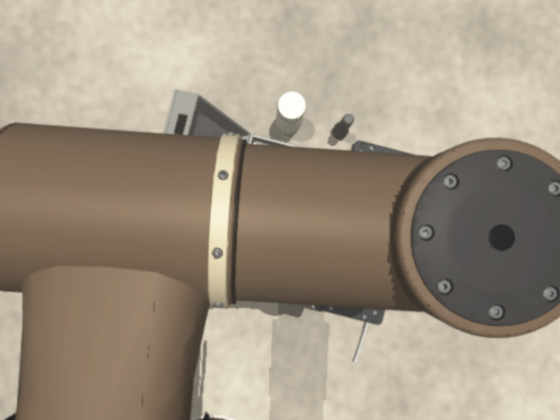

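The scene picture shows the screen flat in the deck (its back measures 80.9 mm), with the lid unchanged and the bystanders in place. The top view is mostly hidden by the arm. I now cross over the lid.

```bash
python3 -m creep '[{"ax":0,"ay":0,"az":0,"tx":0,"ty":0,"tz":0.045,"fingers":0},{"ax":0,"ay":0,"az":0,"tx":0,"ty":0,"tz":0.09,"fingers":0},{"ax":0,"ay":0,"az":0,"tx":0,"ty":0,"tz":0.135,"fingers":0},{"ax":0,"ay":0,"az":0,"tx":0,"ty":0,"tz":0.18,"fingers":0},{"ax":0,"ay":0,"az":0,"tx":0,"ty":0,"tz":0.225,"fingers":0}]'
python3 -m creep '[{"ax":0,"ay":0,"az":0,"tx":0,"ty":0,"tz":0.04,"fingers":0},{"ax":0,"ay":0,"az":0,"tx":0,"ty":0,"tz":0.08,"fingers":0},{"ax":0,"ay":0,"az":0,"tx":0,"ty":0,"tz":0.115,"fingers":0},{"ax":0,"ay":0,"az":0,"tx":0,"ty":0,"tz":0.115,"fingers":0},{"ax":0,"ay":0,"az":0,"tx":0,"ty":0,"tz":0.115,"fingers":0}]'
python3 now.py
```

```text
time_s: 8.05
tcp_pos: [0.5444, 0.0044, 0.3926]
eef_rot: [106.1, 89.9, -177.4]
contact_force: [1.5, -1.1, 0.5]
gripper_width: 0.0003
time_s: 8.55
tcp_pos: [0.5712, 0.1151, 0.3921]
eef_rot: [125.3, 89.8, -158.1]
contact_force: [0.3, -1.1, 0.8]
gripper_width: 0.0001
t 8.55 case [0.2715 0.0005 0.3921] w 9.307065686449661e-05 j [ 30.598    8.4505   5.5245  -0.0271 -87.2506 -43.9863] F [-0.9589 -0.5478  0.8244]
err deg [ 0.0603 -0.1033 -0.1458]
```

```bash
python3 -m creep '[{"ax":0,"ay":0,"az":0,"tx":0.03,"ty":0,"tz":0,"fingers":0},{"ax":0,"ay":0,"az":0,"tx":0.06,"ty":0,"tz":0,"fingers":0},{"ax":0,"ay":0,"az":0,"tx":0.09,"ty":0,"tz":0,"fingers":0},{"ax":0,"ay":0,"az":0,"tx":0.112,"ty":0,"tz":0,"fingers":0},{"ax":0,"ay":0,"az":0,"tx":0.112,"ty":0,"tz":0,"fingers":0}]'
python3 now.py
python3 - <<'E'
from h import *
from plant import viewer
c=viewer.capture("scene");cv2.imwrite("pics/s6.png",c["pixels"]);t=viewer.capture("wrist");cv2.imwrite("pics/w6.png",t["pixels"])
E
```

```text
time_s: 9.05
tcp_pos: [0.5694, 0.1126, 0.2784]
eef_rot: [123.2, 89.6, -160.4]
contact_force: [-0.3, 0.4, -0.6]
gripper_width: 0.0005
t 9.05 case [0.2686 0.0016 0.2784] w 0.000456731024542169 j [ 30.4305  10.2104  -6.6131  -0.0706 -73.5296 -43.9861] F [ 0.3285  0.349  -0.5756]
err deg [-0.1259 -0.1963 -0.3012]
```

View pics/s6.png

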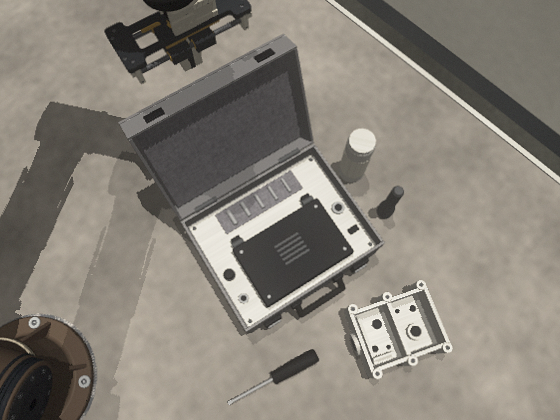

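View pics/w6.png

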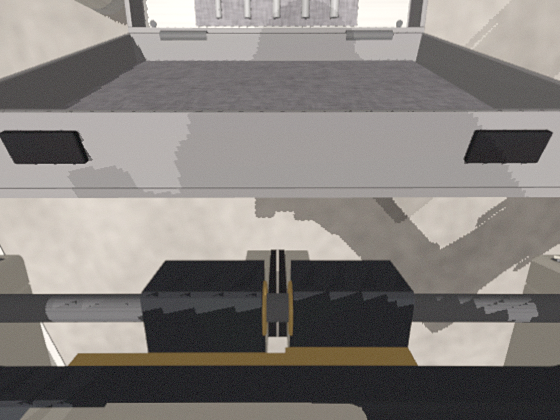

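The scene picture shows the screen flat (235–355, 200–305) and the gripper behind the lid at (185,45). In the wrist picture the fingers at (278,255) are clear behind the lid edge at row 195. I start pushing the lid.

```bash
python3 -m creep '[{"ax":0,"ay":0,"az":0,"tx":0,"ty":0,"tz":-0.012,"fingers":0},{"ax":0,"ay":0,"az":0,"tx":0,"ty":0,"tz":-0.022,"fingers":0},{"ax":0,"ay":0,"az":0,"tx":0,"ty":0,"tz":-0.03,"fingers":0},{"ax":0,"ay":0,"az":0,"tx":-0.001,"ty":0,"tz":-0.036,"fingers":0},{"ax":0,"ay":0,"az":0,"tx":-0.003,"ty":0,"tz":-0.042,"fingers":0}]'
python3 now.py
python3 -m creep '[{"ax":0,"ay":0,"az":0,"tx":-0.001,"ty":0,"tz":-0.008,"fingers":0},{"ax":0,"ay":0,"az":0,"tx":-0.002,"ty":0,"tz":-0.016,"fingers":0},{"ax":0,"ay":0,"az":0,"tx":-0.003,"ty":0,"tz":-0.024,"fingers":0},{"ax":0,"ay":0,"az":0,"tx":-0.004,"ty":0,"tz":-0.032,"fingers":0},{"ax":0,"ay":0,"az":0,"tx":-0.005,"ty":0,"tz":-0.04,"fingers":0}]'
python3 now.py
```

```text
time_s: 9.65
tcp_pos: [0.5624, 0.0741, 0.2864]
eef_rot: [-33.0, 89.8, 43.5]
contact_force: [-0.8, 7.8, 4.5]
gripper_width: 0.0003
t 9.65 case [ 0.2296 -0.0005  0.2864] w 0.0002513328479483092 j [ 27.2229   8.3506  -7.8513  -0.0717 -73.5629 -40.6848] F [7.43   2.5643 4.5208]
err deg [-0.0321  0.2055  0.1335]
time_s: 10.15
tcp_pos: [0.5536, 0.0351, 0.2917]
eef_rot: [-48.6, 89.7, 27.9]
contact_force: [0.6, 4.9, 3.2]
gripper_width: 0.0001
t 10.15 case [ 0.1895 -0.001   0.2917] w 0.00014298950853811602 j [ 23.845    6.9387  -8.8592  -0.0199 -73.935  -37.2881] F [4.9125 0.5841 3.1544]
err deg [0.0015 0.1771 0.201 ]
```

```bash
python3 -m creep '[{"ax":0,"ay":0,"az":0,"tx":0,"ty":0,"tz":-0.012,"fingers":0},{"ax":0,"ay":0,"az":0,"tx":0,"ty":0,"tz":-0.024,"fingers":0},{"ax":0,"ay":0,"az":0,"tx":-0.001,"ty":0,"tz":-0.036,"fingers":0},{"ax":0,"ay":0,"az":0,"tx":-0.002,"ty":0,"tz":-0.048,"fingers":0},{"ax":0,"ay":0,"az":0,"tx":-0.003,"ty":0,"tz":-0.06,"fingers":0}]'
python3 now.py
python3 - <<'E'
from h import *
from plant import viewer
c=viewer.capture("scene");cv2.imwrite("pics/s7.png",c["pixels"]);t=viewer.capture("wrist");cv2.imwrite("pics/w7.png",t["pixels"])
E
```

```text
time_s: 10.65
tcp_pos: [0.5384, -0.0248, 0.2932]
eef_rot: [-60.3, 90.0, 16.2]
contact_force: [2.9, 3.6, -0.3]
gripper_width: 0.0004
t 10.65 case [ 0.1278 -0.0002  0.2932] w 0.00035082169738053913 j [ 18.2132   5.4694 -10.3502   0.0017 -74.1339 -31.7052] F [ 4.1313 -1.9568 -0.277 ]
err deg [-0.0416  0.0231  0.0405]
```

View pics/s7.png

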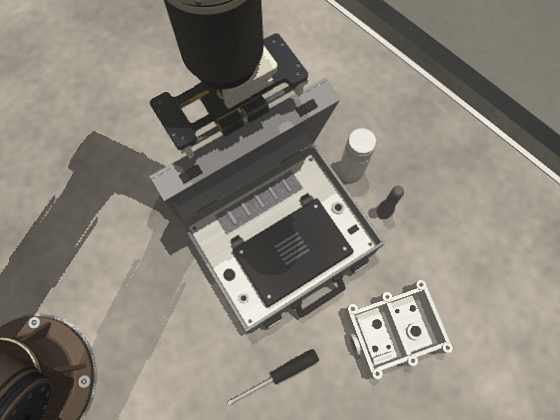

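View pics/w7.png

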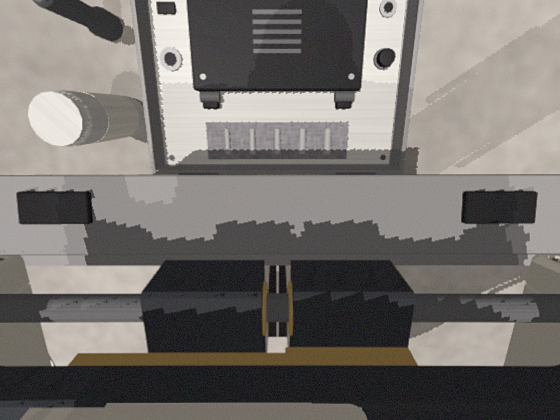

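The scene picture shows the lid just past upright with its free edge from (155,175) to (335,90), and the case corner still at (247,332). In the wrist picture the lid edge lies against the fingers at (278,262). I continue at a lower speed.

```bash
python3 -m creep '[{"ax":0,"ay":0,"az":0,"tx":-0.001,"ty":0,"tz":-0.009,"fingers":0},{"ax":0,"ay":0,"az":0,"tx":-0.001,"ty":0,"tz":-0.017,"fingers":0},{"ax":0,"ay":0,"az":0,"tx":0,"ty":0,"tz":-0.026,"fingers":0},{"ax":0,"ay":0,"az":0,"tx":0.001,"ty":0,"tz":-0.034,"fingers":0},{"ax":0,"ay":0,"az":0,"tx":0.0025,"ty":0,"tz":-0.043,"fingers":0}]'
python3 now.py
python3 -m creep '[{"ax":0,"ay":0,"az":0,"tx":0.002,"ty":0,"tz":-0.0085,"fingers":0},{"ax":0,"ay":0,"az":0,"tx":0.0045,"ty":0,"tz":-0.017,"fingers":0},{"ax":0,"ay":0,"az":0,"tx":0.0075,"ty":0,"tz":-0.0255,"fingers":0},{"ax":0,"ay":0,"az":0,"tx":0.0105,"ty":0,"tz":-0.034,"fingers":0},{"ax":0,"ay":0,"az":0,"tx":0.0145,"ty":0,"tz":-0.042,"fingers":0}]'
python3 now.py
```

```text
time_s: 11.25
tcp_pos: [0.5279, -0.0662, 0.2902]
eef_rot: [96.9, 90.0, 173.4]
contact_force: [0.1, 3.0, -0.6]
gripper_width: 0.0004
t 11.25 case [0.085  0.0004 0.2902] w 0.0003764096847976917 j [ 13.9711   4.9126 -11.3545  -0.0154 -73.7725 -27.4487] F [ 2.9765  0.645  -0.6397]
err deg [-0.0319 -0.0051 -0.0419]
time_s: 11.75
tcp_pos: [0.5185, -0.1075, 0.2762]
eef_rot: [-126.8, 90.0, -50.2]
contact_force: [-1.4, 2.1, 3.9]
gripper_width: 0.0004
t 11.75 case [ 0.0427 -0.      0.2762] w 0.00043846320488089084 j [  9.5516   5.0151 -13.0771   0.0378 -71.8869 -23.0492] F [1.7729 1.8202 3.8628]
err deg [-0.0359 -0.0249  0.0333]
```

```bash
python3 -m creep '[{"ax":0,"ay":0,"az":0,"tx":0.003,"ty":0,"tz":-0.008,"fingers":0},{"ax":0,"ay":0,"az":0,"tx":0.0065,"ty":0,"tz":-0.016,"fingers":0},{"ax":0,"ay":0,"az":0,"tx":0.011,"ty":0,"tz":-0.024,"fingers":0},{"ax":0,"ay":0,"az":0,"tx":0.0155,"ty":0,"tz":-0.0315,"fingers":0},{"ax":0,"ay":0,"az":0,"tx":0.0205,"ty":0,"tz":-0.0385,"fingers":0}]'
python3 now.py
python3 -m creep '[{"ax":0,"ay":0,"az":0,"tx":0.0055,"ty":0,"tz":-0.007,"fingers":0},{"ax":0,"ay":0,"az":0,"tx":0.011,"ty":0,"tz":-0.014,"fingers":0},{"ax":0,"ay":0,"az":0,"tx":0.017,"ty":0,"tz":-0.0205,"fingers":0},{"ax":0,"ay":0,"az":0,"tx":0.0235,"ty":0,"tz":-0.027,"fingers":0},{"ax":0,"ay":0,"az":0,"tx":0.03,"ty":0,"tz":-0.033,"fingers":0}]'
python3 now.py
```

```text
time_s: 12.25
tcp_pos: [0.5096, -0.1446, 0.2551]
eef_rot: [-105.5, 90.0, -29.0]
contact_force: [0.1, 3.5, -0.2]
gripper_width: 0.0006
t 12.25 case [ 0.0046 -0.      0.2551] w 0.0005905349828349835 j [  5.3946   5.7364 -15.0121   0.0052 -69.2443 -18.8824] F [ 3.4071  0.7557 -0.1562]
err deg [-0.036  -0.0023  0.0083]
time_s: 12.75
tcp_pos: [0.5018, -0.1767, 0.2251]
eef_rot: [-127.2, 90.0, -50.6]
contact_force: [0.9, 1.2, 0.9]
gripper_width: 0.0005
t 12.75 case [-0.0285  0.0001  0.2251] w 0.0005360085995688053 j [  1.7474   7.1086 -17.45     0.012  -65.4329 -15.2392] F [ 1.3494 -0.5643  0.8553]
err deg [-0.0368 -0.0083  0.011 ]
```

```bash
python3 -m creep '[{"ax":0,"ay":0,"az":0,"tx":0.0065,"ty":0,"tz":-0.006,"fingers":0},{"ax":0,"ay":0,"az":0,"tx":0.0135,"ty":0,"tz":-0.0115,"fingers":0},{"ax":0,"ay":0,"az":0,"tx":0.0205,"ty":0,"tz":-0.0165,"fingers":0},{"ax":0,"ay":0,"az":0,"tx":0.028,"ty":0,"tz":-0.021,"fingers":0},{"ax":0,"ay":0,"az":0,"tx":0.036,"ty":0,"tz":-0.0255,"fingers":0}]'
python3 now.py
python3 - <<'E'
from h import *
from plant import viewer
c=viewer.capture("scene");cv2.imwrite("pics/s8.png",c["pixels"])
E
```

```text
time_s: 13.25
tcp_pos: [0.4958, -0.2014, 0.1891]
eef_rot: [-169.7, 90.0, -93.2]
contact_force: [-0.5, 0.0, 1.5]
gripper_width: 0.0005
t 13.25 case [-0.0539  0.0001  0.1891] w 0.000514061568199538 j [ -1.0862   9.0525 -20.1031   0.0289 -60.8453 -12.4072] F [-0.0844  0.5395  1.4718]
err deg [-0.0293 -0.0249  0.0045]
```

View pics/s8.png

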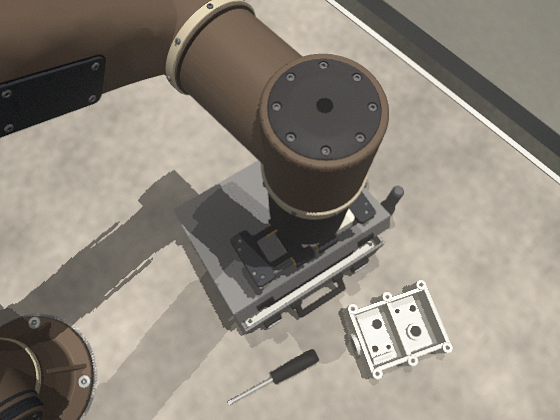

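The scene picture shows the lid nearly down over the case, with the front rim strip still visible from (245,325) to (380,243). I close the rest slowly.

```bash
python3 -m creep '[{"ax":0,"ay":0,"az":0,"tx":0.006,"ty":0,"tz":-0.003,"fingers":0},{"ax":0,"ay":0,"az":0,"tx":0.012,"ty":0,"tz":-0.006,"fingers":0},{"ax":0,"ay":0,"az":0,"tx":0.018,"ty":0,"tz":-0.009,"fingers":0},{"ax":0,"ay":0,"az":0,"tx":0.024,"ty":0,"tz":-0.0115,"fingers":0},{"ax":0,"ay":0,"az":0,"tx":0.029,"ty":0,"tz":-0.013,"fingers":0}]'
python3 now.py
python3 -m creep '[{"ax":0,"ay":0,"az":0,"tx":0.004,"ty":0,"tz":-0.0015,"fingers":0},{"ax":0,"ay":0,"az":0,"tx":0.008,"ty":0,"tz":-0.003,"fingers":0},{"ax":0,"ay":0,"az":0,"tx":0.011,"ty":0,"tz":-0.004,"fingers":0},{"ax":0,"ay":0,"az":0,"tx":0.014,"ty":0,"tz":-0.005,"fingers":0},{"ax":0,"ay":0,"az":0,"tx":0.0165,"ty":0,"tz":-0.0055,"fingers":0}]'
python3 now.py
```

```text
time_s: 13.8
tcp_pos: [0.4926, -0.2138, 0.16]
eef_rot: [124.4, 90.0, -159.1]
contact_force: [-0.7, -0.0, 1.9]
gripper_width: 0.0005
t 13.8 case [-0.0667  0.0004  0.16  ] w 0.0004673797668164022 j [ -2.5239  10.7749 -22.1217   0.0136 -57.1299 -10.9701] F [-0.1809  0.655   1.9225]
err deg [-0.0365 -0.0163 -0.0238]
time_s: 14.3
tcp_pos: [0.4916, -0.2189, 0.1439]
eef_rot: [164.6, 90.0, -118.9]
contact_force: [-1.6, -0.4, 1.9]
gripper_width: 0.0006
t 14.3 case [-0.0719  0.0002  0.1439] w 0.0006472569843104605 j [ -3.1159  11.7943 -23.191    0.002  -55.0155 -10.3689] F [-0.7611  1.4767  1.9017]
err deg [-0.0337 -0.0017 -0.0005]
```

```bash
python3 -m creep '[{"ax":0,"ay":0,"az":0,"tx":0.002,"ty":0,"tz":-0.0005,"fingers":0},{"ax":0,"ay":0,"az":0,"tx":0.004,"ty":0,"tz":-0.001,"fingers":0},{"ax":0,"ay":0,"az":0,"tx":0.006,"ty":0,"tz":-0.0015,"fingers":0},{"ax":0,"ay":0,"az":0,"tx":0.0075,"ty":0,"tz":-0.0015,"fingers":0},{"ax":0,"ay":0,"az":0,"tx":0.009,"ty":0,"tz":-0.002,"fingers":0}]'
python3 now.py
python3 -m creep '[{"ax":0,"ay":0,"az":0,"tx":0.001,"ty":0,"tz":0,"fingers":0},{"ax":0,"ay":0,"az":0,"tx":0.002,"ty":0,"tz":0,"fingers":0},{"ax":0,"ay":0,"az":0,"tx":0.003,"ty":0,"tz":0,"fingers":0},{"ax":0,"ay":0,"az":0,"tx":0.003,"ty":0,"tz":0,"fingers":0},{"ax":0,"ay":0,"az":0,"tx":0.003,"ty":0,"tz":0,"fingers":0}]'
python3 now.py
```

```text
time_s: 14.8
tcp_pos: [0.4913, -0.2208, 0.135]
eef_rot: [-92.1, 90.0, -15.5]
contact_force: [-1.7, -0.4, 1.7]
gripper_width: 0.0001
t 14.8 case [-0.0738  0.      0.135 ] w 6.282323293234837e-05 j [ -3.3362  12.3607 -23.7766   0.0044 -53.8461 -10.1481] F [-0.7896  1.5157  1.7342]
err deg [-0.0316 -0.0006  0.0169]
time_s: 15.3
tcp_pos: [0.4913, -0.2207, 0.132]
eef_rot: [-42.7, 90.0, 33.9]
contact_force: [-0.2, -0.3, 0.8]
gripper_width: 0.0006
t 15.3 case [-0.0737  0.0001  0.132 ] w 0.0006457458340174487 j [ -3.3315  12.5479 -23.9808  -0.014  -53.4564 -10.1494] F [-0.3547  0.1089  0.8277]
err deg [-0.0393  0.0137  0.0126]
```

```bash
python3 -m creep '[{"ax":0,"ay":0,"az":0,"tx":0.0008,"ty":0,"tz":0,"fingers":0},{"ax":0,"ay":0,"az":0,"tx":0.0015,"ty":0,"tz":0,"fingers":0},{"ax":0,"ay":0,"az":0,"tx":0.0022,"ty":0,"tz":0,"fingers":0},{"ax":0,"ay":0,"az":0,"tx":0.003,"ty":0,"tz":0,"fingers":0},{"ax":0,"ay":0,"az":0,"tx":0.003,"ty":0,"tz":0,"fingers":0}]'
python3 now.py
```

```text
time_s: 15.8
tcp_pos: [0.4914, -0.2208, 0.1311]
eef_rot: [-109.4, 89.9, -32.9]
contact_force: [-5.7, 3.6, 18.8]
gripper_width: 0.0001
t 15.8 case [-0.0739 -0.      0.1311] w 0.00011331466335052647 j [ -3.3182  12.5808 -24.1054   0.0448 -53.2504 -10.1507] F [ 2.1587  6.3982 18.8164]
err deg [ 0.0079 -0.0242  0.0687]
```

The lid is on its stop at 131.1 mm with 19 N. I retreat and check.

```bash
python3 -m creep '[{"ax":0,"ay":0,"az":0,"tx":-0.01,"ty":0,"tz":0,"fingers":0},{"ax":0,"ay":0,"az":0,"tx":-0.05,"ty":0,"tz":0,"fingers":0},{"ax":0,"ay":0,"az":0,"tx":-0.095,"ty":0,"tz":0,"fingers":0},{"ax":0,"ay":0,"az":0,"tx":-0.14,"ty":0,"tz":0,"fingers":0},{"ax":0,"ay":0,"az":0,"tx":-0.18,"ty":0,"tz":0,"fingers":0}]'
python3 -m creep '[{"ax":0,"ay":0,"az":0,"tx":0,"ty":0,"tz":-0.045,"fingers":0},{"ax":0,"ay":0,"az":0,"tx":0,"ty":0,"tz":-0.09,"fingers":0},{"ax":0,"ay":0,"az":0,"tx":0,"ty":0,"tz":-0.135,"fingers":0},{"ax":0,"ay":0,"az":0,"tx":0,"ty":0,"tz":-0.18,"fingers":0},{"ax":0,"ay":0,"az":0,"tx":0,"ty":0,"tz":-0.225,"fingers":0}]'
python3 -m creep '[{"ax":0,"ay":0,"az":0,"tx":0,"ty":0.01,"tz":-0.045,"fingers":0},{"ax":0,"ay":0,"az":0,"tx":0,"ty":0.025,"tz":-0.09,"fingers":0},{"ax":0,"ay":0,"az":0,"tx":0,"ty":0.04,"tz":-0.135,"fingers":0},{"ax":0,"ay":0,"az":0,"tx":0,"ty":0.05,"tz":-0.18,"fingers":0},{"ax":0,"ay":0,"az":0,"tx":0,"ty":0.06,"tz":-0.22,"fingers":0}]'
python3 now.py
python3 - <<'E'
from h import *
from plant import viewer
np.set_printoptions(precision=4,suppress=True)
d=np.load("clouds.npz")
c=viewer.capture("scene");cv2.imwrite("pics/s9.png",c["pixels"]);t=viewer.capture("top");cv2.imwrite("pics/t9.png",t["pixels"])
for nm,c in (("s",c),("t",t)):
    q=(cloud(c).reshape(-1,3)-C)@np.array([X,Y,Z]).T
    l=q[(q[:,2]>.122)&(q[:,2]<.14)&(abs(q[:,0])<.14)&(abs(q[:,1])<.16)]
    print(nm,"lid",len(l),np.percentile(l,[.5,50,99.5],axis=0))
    for a,b in((-.115,-.085),(-.02,.02),(.08,.11)):
        k=l[(l[:,0]>a)&(l[:,0]<b)]; print(a,k[:,2].mean())
    k=q[np.isfinite(q[:,0])]; 
    print(cv2.minAreaRect(np.float32(l[:,:2])))
p0=d["ps"];p1=cloud(viewer.capture("scene"))
def bl(p,img=None):
    q=(p.reshape(-1,3)-C)@np.array([X,Y,Z]).T
    for n,a in(("can",(.0525,-.202,.14,.16)),("torch",(-.052,-.204,.115,.135)),("cast",(-.23,-.12,.045,.07)),("sdr",(-.2,.06,.008,.04))):
        rr=.09 if n in("cast","sdr") else .035
        m=(np.hypot(q[:,0]-a[0],q[:,1]-a[1])<rr)&(q[:,2]>a[2])&(q[:,2]<a[3]); print(n,m.sum(),q[m].mean(0) if m.any() else None)
bl(p0);bl(p1)
E
```

```text
time_s: 16.3
tcp_pos: [0.491, -0.2206, 0.3115]
eef_rot: [-73.5, 89.9, 3.1]
contact_force: [0.8, -0.2, 1.1]
gripper_width: 0.0005
time_s: 16.8
tcp_pos: [0.4381, -0.4409, 0.309]
eef_rot: [-6.7, 90.0, 69.8]
contact_force: [1.2, 1.0, 0.1]
gripper_width: 0.0003
time_s: 17.3
tcp_pos: [0.3278, -0.6411, 0.3086]
eef_rot: [24.9, 90.0, 101.4]
contact_force: [0.7, -0.3, -0.4]
gripper_width: 0.0007
t 17.3 case [-0.5206  0.0613  0.3086] w 0.0006500741111486647 j [-47.4835  23.0314  14.8796  -0.0214 -81.8833  33.9758] F [-0.1702 -0.7156 -0.4334]
err deg [-0.0607  0.0372 -0.0173]
s lid 21728 [[-0.1142 -0.144   0.127 ]
 [-0.0065  0.0048  0.131 ]
 [ 0.1136  0.1416  0.1349]]
-0.115 0.1307864045867596
-0.02 0.1311363411059233
0.08 0.13098621277455152
((0.0006441473960876465, -0.0015965700149536133), (0.231623113155365, 0.29003506898880005), 0.2174776941537857)
t lid 20294 [[-0.1125 -0.1437  0.1277]
 [ 0.0015  0.0011  0.1321]
 [ 0.1149  0.1431  0.1366]]
-0.115 0.13203402396477779
-0.02 0.13215407139737326
0.08 0.13201380268958815
((0.0010737329721450806, -0.0005549639463424683), (0.23025764524936676, 0.29050618410110474), 0.03877783194184303)
can 585 [ 0.0504 -0.2004  0.1491]
torch 120 [-0.0558 -0.2076  0.1251]
cast 1263 [-0.2486 -0.1163  0.0555]
sdr 953 [-0.1998  0.0812  0.0242]
can 592 [ 0.0503 -0.2002  0.1489]
torch 120 [-0.0557 -0.2075  0.1251]
cast 1218 [-0.2467 -0.1181  0.0554]
sdr 438 [-0.1901  0.0475  0.0271]
```

View pics/s9.png

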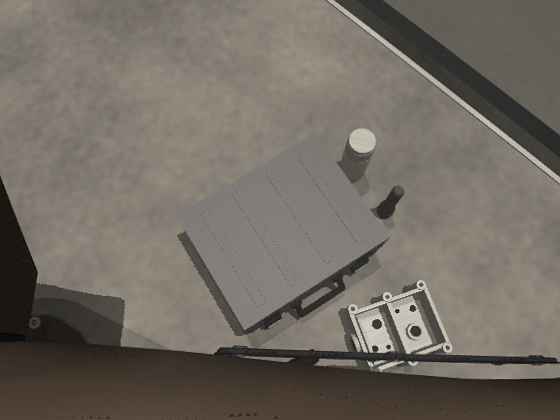

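View pics/t9.png

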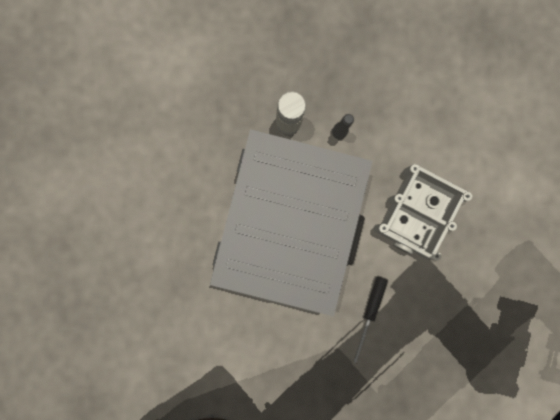

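The pictures show the lid shut and level (131–132 mm front, middle and back), and the case within about 1–2 mm and 0.2° of where it stood. Can, torch, casting and screwdriver are at the same pixels in the top view; in the scene view the arm hides the screwdriver and part of the casting. The arm is clear, so I hand in the job.

```bash
python3 -c "
from plant import order
print(order.close_job())"
```

```text
the job is handed in; nothing more can be done
None
```

The inspection unit is closed up: I folded the screen flat first, then swung the lid over and pressed it gently shut. I handed the job in with the robot's clock at about 17.5 s, inside the 64 s limit. I used the shut fingers throughout and gripped nothing.

- **Screen:** the fingertips stopped at 81.1 mm with 23 N. Once the arm had moved away, the camera measured its back at 80.9 mm, against 81 mm folded.
- **Lid:** it was lowered at a few millimetres per 0.1 s and stopped at 131.1 mm with 19 N. After release the cameras measured it level at 131–132 mm, against 131 mm shut.
- **Case:** it stayed where it was, within about 1–2 mm and 0.2°, which is the measuring accuracy.
- **Things around it:** the can and torch measured the same before and after. The casting and screwdriver sit at the same place in the top picture. In the other camera the arm hid the screwdriver and part of the casting, so its numbers for those two differ and I did not use them.

No check failed otherwise, and the arm was clear of everything at hand-in.

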